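# Release the counter scale's battery tray with the pin

## Robot

A 7-joint arm with a two-finger parallel gripper is mounted at the origin on a cart in front of the work surface, level with it; the furniture and walls round the work are solid. World frame = base frame: x ahead of the robot, y to its left, z up, the work surface at z = 0. Lengths are in m, angles in degrees, forces in N, time in s.
With the tool pointing down it reaches from about 0.425 to 0.875 m from the base axis. Payload 4.7 kg.
Tool frame: the origin (TCP) lies midway between the tips of the shut fingers; the grasp point (between the pads) lies 19 mm behind it; z points along the fingers, y is the direction in which the jaws open and shut (so a half turn about z gives the same grasp; the last joint's range is limited). The gripper opens to 87 mm and grips with 3 to 60 N. Pads are 19 mm wide; open, the fingers measure 117 mm over their backs; the gripper's body (75 mm by 190 mm) begins 51 mm behind the grasp point.
Start: joints at [-71.27, 18.392, -4.016, 83.108, 1.295, 78.541, -3.26], TCP at [0.2, 0.618, 0.223] pointing down, gripper open.
Joint ranges: [-163.93, 163.93], [-17.29, 119.83], [-79.2, 71.16], [3.27, 140.29], [-89.18, 269.18], [5.43, 117.66], [-154.24, 154.24]. Speed limits (degrees/s): [147.25, 147.25, 180, 180, 180, 180, 180].

## Interface

Orientations are given as [roll, pitch, yaw] about the fixed x, y, z axes, in that order (R = Rz(yaw) Ry(pitch) Rx(roll)).
In Python, from cell import env gives the robot as it stands. The module is installed in compiled form; this text tells all that it offers.
- The arm moves only by the tool servo_tool, never from a script. Its argument "plan" is a list of rows, each a list of 3 entries, a list of its own where there are three numbers: the opening, from 0 (shut) to 1 (fully open), then the shift along the tool's x, y, z in cm, then the turn, a rotation vector about the tool's x, y, z in degrees. A call has 1 to 20 rows; each row shifts and turns the pose as measured when the row begins, along the tool's axes as they then stand; what a row does not reach is not made up. A row lasts 1/12 s, in which the tool goes at most 41.7 mm and 7.16 degrees, less where a joint would pass 70% of its speed; a pose out of reach is approached as far as the arm can. A call is refused whole if a number of a shift passes 4.17 or a number of a turn 7.16, either way. A call with a gripper value outside its range is refused whole. The fingers move at their own pace and stop on an object; "force" is the grip in N (left out, the last holds). Time passes only in rows, so rows that do not move let the fingers close. It gives the time, the measured TCP pose, the force and the opening at its end, in the units of the state.
- env.get_obs(): the state, without advancing time (a new reading comes with each control period).
- env.read_camera(name): name is "scene" or "side" or "wrist"; returns a dict with "image" (384x512x3 uint8, blue, green, red), "fx", "fy", "cx", "cy" (pixels), "rvec" (rotation vector, rad) and "tvec" (3), from world to camera coordinates, as OpenCV has them; the wrist camera has in their place "T_tool_cam" (4x4, takes a point from camera to tool coordinates, whose origin is the TCP and whose axes are the flange's). Camera axes: x right, y down, z forward; pixel columns grow to the right and rows downward; lengths in m; the calibration is good to about 2 mm. A picture is of the moment at which its call begins: read the wrist's pose just before it. There is no depth.
- env.sign_off(): hands the job in, once; it reports no verdict.
The state is a dict: "time_s": time; "qpos": joint angles; "joint_velocities": joint speeds; "effort": joint torques, N m; "tool_pos": TCP position; "tool_rot": TCP orientation; "force": force on the tool from outside, world axes, zero at the start; "wrist_torque": the same for the moment, N m; "grip_width": finger opening in m.
Only numpy, scipy, OpenCV 4.12 (cv2) and the standard library are available. Lean on these libraries where they do the work, as an engineer would, in place of code of your own. Each camera call takes 0.05 s, during which the arm holds its last target. There are 200 camera calls.

## Task

The counter scale's batteries need changing: take the release pin from its wooden stand, push it down the small round hole in the grey battery tray to hold the recessed red button down, and with the button held down push the tray out of the scale until it is fully out. Then stand the pin upright in the hole of its stand again, right down. Be gentle with the scale, its latch breaks at more than about 15 N, and leave the other things on the counter where they are.

Things in the scene. Friction and masses are not known exactly. Their poses are not given: they have to be found in the camera images.
- scale: White counter scale with a steel pan, fixed to the counter: housing 130 x 130 mm, 68 mm high over the pan. Origin at the centre of its footprint, on the counter; z up. Its front looks along its own -x. There the grey battery tray (80 mm wide, top 40 mm above the counter) stands 40 mm out when closed; it slides out level, straight along the scale's -x.
- well_mouth (a point): Centre of the mouth of the round hole in the tray's top; rides on the tray; tray closed, at (-85, 0, 40) mm in the scale's frame. Hole straight down, 13 mm across, 1 mm chamfer; a red button fills its bottom, its face 5 to 16 mm below the mouth (differs from unit to unit). The button gives from about 2.5 N and bottoms hard after 6.5 mm at about 6.5 N.
- battery_tray (a joint): How far the tray is out, m: 0 closed and latched, 0.048 fully out at a hard stop. About 2 N of friction; stays where left. The latch is free only while the button is at least 4.5 mm down. Latch and button ride on the tray; let up on the way, the latch catches again within 8 mm (until about 40 mm out). Pushing on a caught latch only builds up force.
- pin: Release pin, about 60 g: steel shaft 6 mm across, 45 mm long (tip flat 4 mm across, tapered over 3 mm) under an orange handle 16 x 16 mm, 56 mm long. Origin at the tip's centre, z from tip to handle, x and y square to the handle's flats. Starts upright in the stand's hole, the handle's lower end resting on its top, so the handle spans 52 to 108 mm above the counter.
- pin_stand: Wooden block, 56 x 56 mm and 52 mm high, fixed to the counter, with one vertical hole in the middle of its top, 9 mm in diameter (2 mm chamfer) and 48 mm deep. Origin at the centre of its underside, z up. The pin is home in it when its tip is 7 mm above the counter.
- mustard_pot: Loose white pot with a red lid, 61 mm across, 48 mm high; a bystander. Origin under its centre.
- pepper_pot: Loose white pot with a black lid, 55 mm across, 62 mm high; a bystander. Origin under its centre.
- mill: Loose small grinder with a grey cap, 44 mm across, 90 mm high; a bystander. Origin under its centre.
- citrus_press: Tall grey metal citrus press, fixed to the counter to the right of the work: tall parts up to 0.48 m high reach about 0.1 m from its origin (under the middle of its base), so keep the gripper clear of it. A bystander.

How it is judged:
By the outcome, as a careful person would: the job done as asked, in the order asked, and still so for the second after the job is handed in, with the robot touching nothing.
It also fails if it takes over 58 s, if anything falls off the work surface, if the arm or the gripper's body presses on something with over 40 N, if the wrist force passes 120 N, or if a joint passes its speed limit or range.

## Working session

There is one attempt and no reset: what is moved stays moved. The work goes in short steps, Python scripts to look and compute and a tool call to move; the robot and the scene stay as the last step left them, time stands still between calls to the robot, and variables do not carry over. Pictures are saved under pics/ and viewed, about 8 in all and at most 12, crops included, and the job is handed in when it is done.

Besides the shell and the picture viewer there is one more tool, called after "Call:" by a JSON object that holds its "op" and its "data". servo_tool: Moves the arm, as the interface text tells. Its arguments: {"type":"object","properties":{"plan":{"type":"array"},"force":{"type":"number"}},"required":["plan"]}

```bash
mkdir -p pics; cat > h.py <<'E'
import numpy as np, cv2
from scipy.spatial.transform import Rotation as R
from cell import env
def tool():
    o=env.get_obs(); T=np.eye(4); T[:3,:3]=R.from_euler('xyz',o['tool_rot'],degrees=True).as_matrix(); T[:3,3]=o['tool_pos']; return T,o
def cam(n):
    T,o=tool(); c=env.read_camera(n)
    if n=='wrist': W=T@np.array(c['T_tool_cam'])
    else:
        W=np.eye(4); r=R.from_rotvec(np.ravel(c['rvec'])).as_matrix(); W[:3,:3]=r.T; W[:3,3]=-r.T@np.ravel(c['tvec'])
    c['W']=W; return c
def ray(c,u,v):
    d=c['W'][:3,:3]@np.array([(u-c['cx'])/c['fx'],(v-c['cy'])/c['fy'],1]); return c['W'][:3,3],d
def onplane(c,u,v,z):
    o,d=ray(c,u,v); return o+d*(z-o[2])/d[2]
def proj(c,p):
    q=c['W'][:3,:3].T@(np.array(p)-c['W'][:3,3]); return c['fx']*q[0]/q[2]+c['cx'],c['fy']*q[1]/q[2]+c['cy']
E
python3 - <<'E'
from h import *
o=env.get_obs(); print(o)
a=[cam(n) for n in('scene','side','wrist')]
for n,c in zip(('scene','side','wrist'),a): cv2.imwrite(f'pics/{n}0.png',c['image']); print(n,c['W'].round(3).tolist(),c['fx'])
E
```

```text
{'time_s': 0.0, 'qpos': array([-71.27234417,  18.44025402,  -4.0157482 ,  83.17427206,
         1.29487089,  78.54115287,  -3.26174411]), 'joint_velocities': array([ 0.0488906 , -0.01767975, -0.09022201,  0.04369215, -0.04458754,
       -0.04921115, -0.05565748]), 'effort': array([-1.10309054e-03, -4.91293752e+01, -4.04074648e-01, -3.12528706e+01,
       -6.37110136e-02,  4.33849054e-02,  1.86308657e-04]), 'tool_pos': array([0.19987103, 0.61792693, 0.22145353]), 'tool_rot': array([-1.79889558e+02,  5.54278387e-03,  1.62080521e+02]), 'force': array([-0.51265521, -0.56818375, -0.39299042]), 'wrist_torque': array([ 0.00459213, -0.06277481, -0.02039035]), 'grip_width': 0.0867335340571632}
scene [[0.66, -0.313, 0.683, -0.115], [-0.751, -0.307, 0.585, -0.502], [0.027, -0.899, -0.437, 0.436], [0.0, 0.0, 0.0, 1.0]] 398.24228666603784
side [[-0.964, -0.178, 0.197, 0.306], [-0.265, 0.59, -0.763, 0.711], [0.019, -0.788, -0.616, 0.596], [0.0, 0.0, 0.0, 1.0]] 450.25092860818904
wrist [[0.308, 0.907, 0.286, 0.121], [0.951, -0.293, -0.096, 0.644], [-0.003, 0.302, -0.953, 0.385], [0.0, 0.0, 0.0, 1.0]] 287.98185674099165
```

```bash
python3 -c "
import cv2,numpy as np
cv2.imwrite('pics/both.png',cv2.resize(np.vstack([cv2.imread('pics/scene0.png'),cv2.imread('pics/side0.png')]),(400,600)))"
```

```text
(no output)
```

View pics/scene0.png

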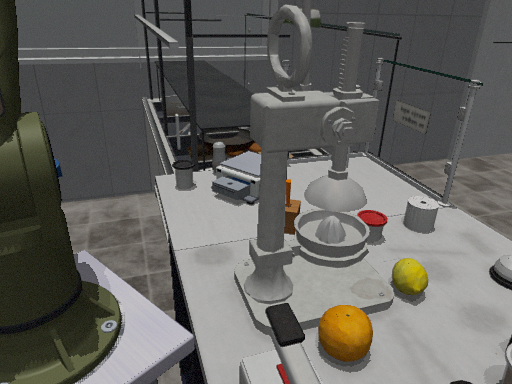

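View pics/side0.png

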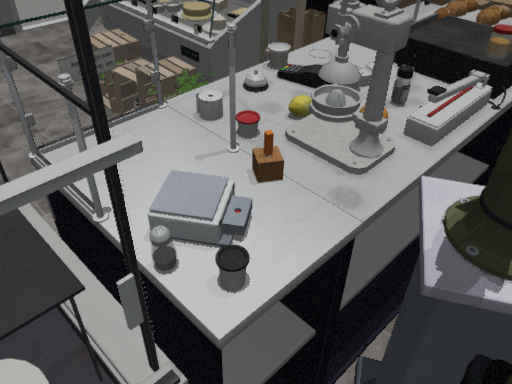

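The scene view shows the pin (289,190) in its stand, with the scale behind it at (245,180) and the press in the foreground. The side view shows the scale pan (195,195), the tray with the hole at about (238,212), the pin handle (268,143) and the stand (268,165). It also has the pots at (233,265) and (248,123), the mill at (163,245) and a post standing at (233,150).

```bash
python3 - <<'E'
from h import *
s=cam('side'); c=cam('scene')
im=s['image']; hsv=cv2.cvtColor(im,cv2.COLOR_BGR2HSV)
cv2.imwrite('pics/crop.png',cv2.resize(im[120:300,130:300],None,fx=3.3,fy=3.3,interpolation=cv2.INTER_CUBIC))
for n,u,v,z in [('tray hole',238,212,.04),('pin top',268.5,131,.108),('post',233,151,0),('post2',100,218,0),('potblack',233,250,.062),('red',248,118,.048),('mill',161,234,.09),('pressbase',340,142,0.02)]:
    print(n,onplane(s,u,v,z).round(3))
for n,u,v in [('pan corners',170,174),('',236,179),('',218,217),('',152,207)]: print(n,onplane(s,u,v,.066).round(3))
print('scene pin top',onplane(c,289,179,.108))
E
```

```text
tray hole [0.49  0.117 0.04 ]
pin top [ 0.48  -0.067  0.108]
post [ 0.577 -0.128  0.   ]
post2 [0.753 0.167 0.   ]
potblack [0.463 0.231 0.062]
red [ 0.564 -0.206  0.048]
mill [0.575 0.255 0.09 ]
pressbase [ 0.338 -0.209  0.02 ]
pan corners [0.64  0.077 0.066]
 [0.513 0.055 0.066]
 [0.511 0.168 0.066]
 [0.631 0.176 0.066]
scene pin top [ 0.48537806 -0.06514241  0.108     ]
```

View pics/crop.png

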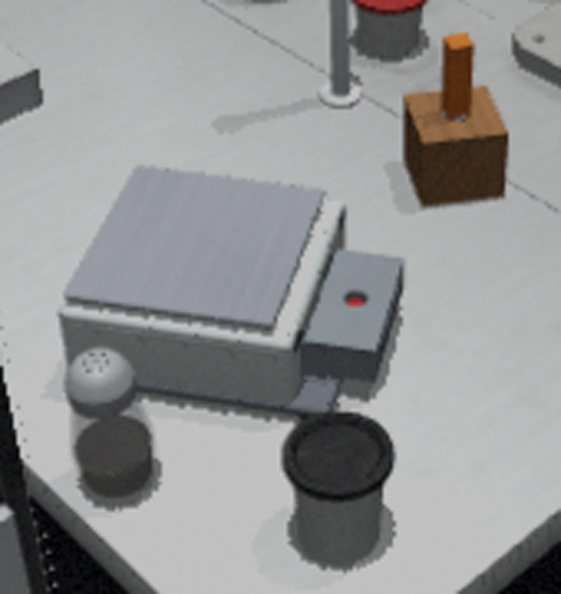

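View pics/wrist0.png

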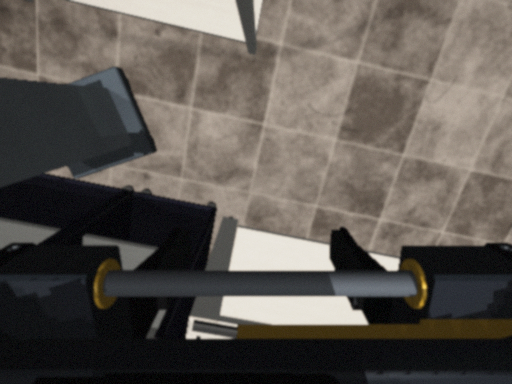

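```bash
python3 - <<'E'
from h import *
s=cam('side'); c=cam('scene')
def tri(a,b):
    o1,d1=ray(s,*a);o2,d2=ray(c,*b)
    A=np.stack([d1,-d2],1); t=np.linalg.lstsq(A,o2-o1,rcond=None)[0]
    p,q=o1+t[0]*d1,o2+t[1]*d2; return ((p+q)/2).round(3),np.linalg.norm(p-q).round(3)
print('bar end',tri((140,147),(172,41)))
# black post: plane of scene column 190 & side rays
o2,da=ray(c,190,20);_,db=ray(c,193,160); n=np.cross(da,db)
for p in [(78,30),(100,110),(125,250),(150,350)]:
    o,d=ray(s,*p); print('post',(o+d*(n@(o2-o))/(n@d)).round(3))
print('thin post top',tri((231,30),(240,150)))
t=lambda u,v,z:onplane(s,130+u/3.3,120+v/3.3,z)
S=[t(404,100,.052),t(418,140,.052),t(507,135,.052),t(488,88,.052)]
H=[t(443,37,.108),t(468,35,.108),t(472,48,.108),t(447,50,.108)]
T=[t(345,250,.04),t(403,260,.04),t(378,352,.04),t(303,342,.04)]
for n,q in (('stand',S),('handle',H),('tray',T)):
    q=np.array(q); print(n,q.mean(0).round(4),[(round(float(np.degrees(np.arctan2(*(q[(i+1)%4]-q[i])[1::-1]))),1),round(float(np.linalg.norm(q[(i+1)%4]-q[i])),3)) for i in range(4)])
print('hole',t(355,298,.038))
E
```

```text
bar end (array([0.528, 0.353, 0.331]), np.float64(0.011))
post [0.582 0.338 0.441]
post [0.578 0.337 0.353]
post [0.579 0.347 0.145]
post [ 0.573  0.349 -0.091]
thin post top (array([0.484, 0.006, 0.247]), np.float64(0.202))
stand [ 0.4787 -0.0616  0.052 ] [(116.7, 0.046), (-157.6, 0.057), (-64.2, 0.054), (31.2, 0.058)]
handle [ 0.4783 -0.0599  0.108 ] [(-154.3, 0.016), (112.9, 0.015), (25.6, 0.016), (-66.3, 0.015)]
tray [0.4902 0.1138 0.04  ] [(-178.4, 0.035), (95.7, 0.078), (5.6, 0.041), (-88.9, 0.081)]
hole [0.49266293 0.11101184 0.038     ]
```

Call:
{"op": "servo_tool", "data": {"plan": [[1,[0,-3.8,-0.6],[0,0,0]],[1,[0,-3.8,-0.6],[0,0,0]],[1,[0,-3.8,-0.6],[0,0,0]],[1,[0,-3.8,-0.6],[0,0,0]],[1,[-4,-0.2,0],[0,0,5]],[1,[-4,-0.2,0],[0,0,5]],[1,[-4,-0.2,0],[0,0,5]],[1,[-4,-0.2,0],[0,0,5]]]}}

```text
time_s: 1.02
tool_pos: [0.2845, 0.3947, 0.2408]
tool_rot: [-179.5, -0.1, 142.6]
force: [0.5, 1.4, -0.1]
grip_width: 0.0869
```

Call:
{"op": "servo_tool", "data": {"plan": [[1,[-4,-0.5,0],[0,0,5]],[1,[-4,-0.5,0],[0,0,5]],[1,[-4,-0.5,0],[0,0,5]],[1,[-4,-0.5,0],[0,0,5]],[1,[-4,-0.3,0],[0,0,5]],[1,[-4,-0.2,0],[0,0,5]],[1,[-4,-0.2,0],[0,0,0]],[1,[-4,-0.2,0],[0,0,0]],[1,[-4,0,0],[0,0,0]],[1,[-2,0,0],[0,0,0]],[1,[0,0,0],[0,0,0]]]}}

```text
time_s: 1.93
tool_pos: [0.4733, 0.0405, 0.2442]
tool_rot: [179.8, 0.1, 110.0]
force: [-0.4, -0.1, 0.3]
grip_width: 0.087
```

```bash
python3 - <<'E'
from h import *
T,o=tool();print(o['tool_pos'],o['tool_rot'],o['qpos'].round(1))
w=cam('wrist');cv2.imwrite('pics/w1.png',w['image']);np.save('w1',w['W'])
for p in [(0.479,-.061,.108),(.4925,.111,.038)]: print(proj(w,p))
E
```

```text
[0.47329134 0.04046564 0.24418858] [1.79786695e+02 1.25270859e-01 1.09974225e+02] [-39.   -5.4  29.2 106.2   2.8  78.3   9.5]
(np.float64(234.52442964167648), np.float64(262.5365528460598))
(np.float64(292.9528374236782), np.float64(121.66803927102804))
```

View pics/w1.png

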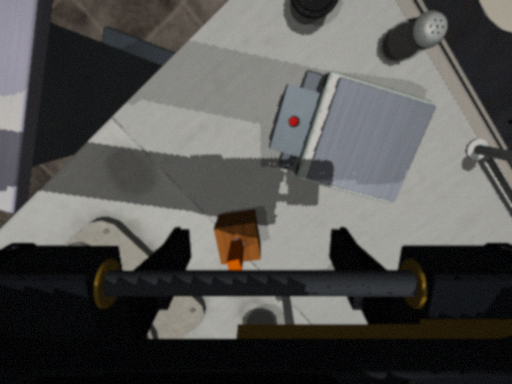

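```bash
cat > m.py <<'E'
from h import *
def quad(m,c,z,n):
    cs,_=cv2.findContours(m.astype(np.uint8)*255,cv2.RETR_EXTERNAL,cv2.CHAIN_APPROX_NONE); k=max(cs,key=cv2.contourArea)
    P=np.array([onplane(c,u,v,z)[:2] for u,v in k[:,0]]); r=cv2.minAreaRect((P*1000).astype(np.float32)); print(n,np.round(r[0],1),np.round(r[1],1),round(r[2],1),cv2.contourArea(k))
def red(c,box,z):
    h=cv2.cvtColor(c['image'],cv2.COLOR_BGR2HSV).astype(int); m=((h[...,0]<6)|(h[...,0]>174))&(h[...,1]>150)&(h[...,2]>60)
    x0,y0,x1,y1=box; v,u=np.nonzero(m[y0:y1,x0:x1]); u=u+x0;v=v+y0; print('red',u.mean(),v.mean(),len(u),np.ptp(u),np.ptp(v)); return onplane(c,u.mean(),v.mean(),z)
E
python3 - <<'E'
from m import *
w=cam('wrist'); im=w['image']; h=cv2.cvtColor(im,cv2.COLOR_BGR2HSV).astype(int)
for z in (.04,.03,.024): print(red(w,(270,90,320,160),z).round(4))
b=np.zeros(im.shape[:2],bool); b[200:275,200:275]=1
o=b&(h[...,0]>3)&(h[...,0]<20)&(h[...,1]>120)
handle=o&(h[...,2]>180)&(h[...,1]>200)
quad(handle,w,.108,'handle'); quad(o,w,.052,'stand+handle')
print(h[240,225],h[265,234],h[122,310],h[95,300],h[100,330])
cv2.imwrite('pics/c2.png',np.hstack([cv2.resize(im[200:275,200:275],(400,400),interpolation=2),cv2.resize(im[80:165,265:350],(400,400),interpolation=2)]))
print(w['W'][:3,3])
E
```

```text
red 293.2153846153846 122.76923076923077 65 8 8
[0.4924 0.1117 0.04  ]
red 293.2153846153846 122.76923076923077 65 8 8
[0.4937 0.1115 0.03  ]
red 293.2153846153846 122.76923076923077 65 8 8
[0.4945 0.1114 0.024 ]
handle [478.4 -62.8] [13.   8.1] 19.9 47.5
stand+handle [479.4 -62.9] [56.8 87.4] 27.3 1989.0
[ 13 190 137] [ 14 255 197] [98 31 98] [101  30 138] [ 21  15 175]
[0.44392685 0.11998398 0.40717618]
```

View pics/c2.png

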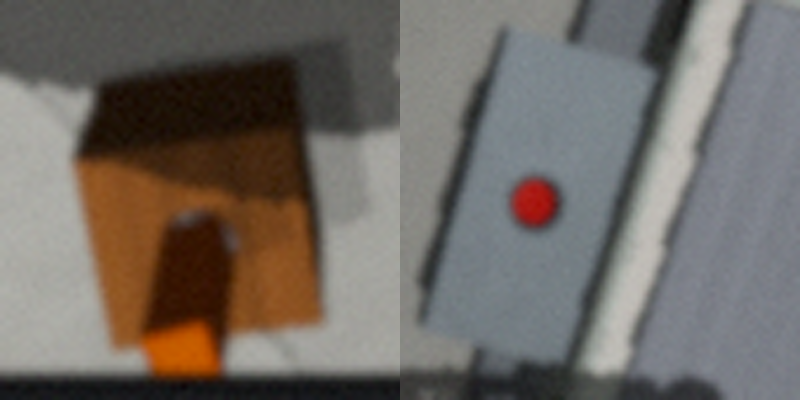

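```bash
python3 - <<'E'
from m import *
w=cam('wrist')
def q(n,pts,z):
    P=np.array([onplane(w,u,v,z)[:2] for u,v in pts])*1000
    d=np.roll(P,-1,0)-P; print(n,P.mean(0).round(1),np.hypot(*d.T).round(1),np.degrees(np.arctan2(d[:,1],d[:,0])).round(1))
q('tray',[(286.9,86),(319.2,95.3),(302.2,159),(269.7,149)],.04)
q('stand',[(214.6,229.6),(255.3,223.4),(260,260),(221,265.3)],.052)
q('handle edge',[(200+145*.1875,200+338*.1875),(200+207*.1875,200+320*.1875)],.108)
E
```

```text
tray [492.9 114.5] [40.7 79.5 43.9 77.8] [   5.3  -82.2 -176.8   95.5]
stand [480.1 -62.2] [55.5 55.7 55.4 55.1] [  29.5  -63.3 -151.1  116.9]
handle edge [476.2 -55.7] [14.5 14.5] [  38.2 -141.8]
```

Call:
{"op": "servo_tool", "data": {"plan": [[1,[-3.4,-1.0,0],[0,0,0]],[1,[-3.4,-1.0,0],[0,0,0]],[1,[-3.0,-0.9,0],[0,0,0]],[1,[0,0,0],[0,0,-7]],[1,[0,0,3.5],[0,0,0]],[1,[0,0,3.5],[0,0,0]],[1,[0,0,0],[0,0,0]]]}}

```text
time_s: 2.67
tool_pos: [0.4815, -0.0407, 0.1734]
tool_rot: [179.4, -0.1, 119.3]
force: [-1.6, -0.1, -0.9]
grip_width: 0.0868
```

```bash
python3 - <<'E'
from m import *
T,o=tool();print(o['tool_pos'],o['tool_rot'],o['qpos'].round(1),o['force'])
d=T[:3,:3].T@(np.array([.4795,-.062,.07])-T[:3,3]);print(d*100)
s=cam('side');cv2.imwrite('pics/s2.png',cv2.resize(s['image'][20:200,180:360],(540,540)))
E
```

```text
[ 0.4815165  -0.04071672  0.17335269] [ 1.79419459e+02 -1.14403810e-01  1.19325182e+02] [-34.8  -1.8  36.5 111.4   0.7  69.6  30.8] [-1.56186693 -0.07046274 -0.93935778]
[-1.77746331 -1.32281166 10.31886726]
```

View pics/s2.png

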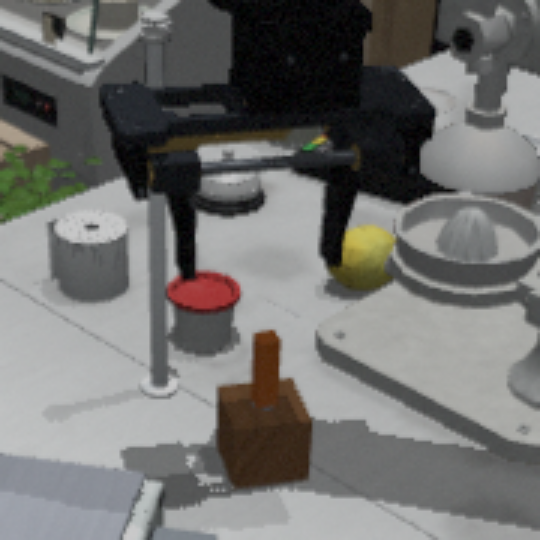

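The gripper is above the stand: the jaw tips are at (190,275) and (335,265), with the pin at (265,340) between and below them. The post at (157,300) is behind the gripper. I'll check the press clearance before going down.

```bash
python3 - <<'E'
from m import *
s=cam('side');c=cam('scene')
def tri(a,b):
    o1,d1=ray(s,*a);o2,d2=ray(c,*b)
    t=np.linalg.lstsq(np.stack([d1,-d2],1),o2-o1,rcond=None)[0]
    p,q=o1+t[0]*d1,o2+t[1]*d2; return ((p+q)/2).round(3),np.linalg.norm(p-q).round(3)
print('cone',tri((340,68),(337,190)),'bowl',tri((336,100),(332,230)),'column',tri((378,95),(272,205)))
print('base corners',[onplane(s,u,v,.02)[:2].round(3) for u,v in((287,133),(350,163),(392,145))])
E
```

```text
cone (array([ 0.364, -0.243,  0.186]), np.float64(0.003)) bowl (array([ 0.365, -0.24 ,  0.112]), np.float64(0.004)) column (array([ 0.278, -0.185,  0.167]), np.float64(0.009))
base corners [array([ 0.467, -0.212]), array([ 0.307, -0.13 ]), array([ 0.219, -0.232])]
```

Call:
{"op": "servo_tool", "data": {"plan": [[1,[-1.8,-1.3,0],[0,0,1.5]],[1,[0,0,0],[0,0,0]]]}}

```text
time_s: 2.98
tool_pos: [0.4854, -0.0626, 0.1831]
tool_rot: [178.7, 0.2, 118.0]
force: [0.4, -1.1, 0.3]
grip_width: 0.0871
```

```bash
cat >> m.py <<'E'
def goto(p,yaw=None,off=(0,0,0)):
    T,o=tool(); p=np.array(p); yaw=o['tool_rot'][2] if yaw is None else yaw
    G=R.from_euler('xyz',[180,0,yaw],degrees=True).as_matrix()
    print('t',round(o['time_s'],2),'at',o['tool_pos'].round(4),o['tool_rot'].round(2),'F',o['force'].round(1),'w',round(o['grip_width'],4))
    print('shift cm',(T[:3,:3].T@(p-T[:3,3])*100).round(2),'turn',np.degrees(R.from_matrix(T[:3,:3].T@G).as_rotvec()).round(2))
E
python3 -c "
from m import *
goto((.4795,-.062,.07),117)"
```

```text
t 2.98 at [ 0.4854 -0.0626  0.1831] [178.68   0.22 117.97] F [ 0.4 -1.1  0.3] w 0.0871
shift cm [ 0.37 -0.75 11.29] turn [1.32 0.21 0.97]
```

Call:
{"op": "servo_tool", "data": {"plan": [[1,[0.4,-0.6,2],[1.3,0.2,1]],[1,[0,0,3],[0,0,0]],[1,[0,0,2],[0,0,0]],[1,[0,0,0],[0,0,0]]]}}

```text
time_s: 3.32
tool_pos: [0.4843, -0.062, 0.1178]
tool_rot: [179.3, 0.2, 116.8]
force: [-0.8, 0.1, -0.4]
grip_width: 0.0873
```

```bash
python3 -c "
from m import *
goto((.4795,-.062,.07),117)"
```

```text
t 3.32 at [ 0.4843 -0.062   0.1178] [179.26   0.22 116.78] F [-0.8  0.1 -0.4] w 0.0873
shift cm [ 0.23 -0.49  4.77] turn [ 0.74  0.22 -0.21]
```

Call:
{"op": "servo_tool", "data": {"plan": [[1,[0.2,-0.5,1.2],[0.8,0.2,0]],[1,[0,-0.1,2],[0,0,0]],[1,[0,0,1.2],[0,0,0]],[1,[0,0,0],[0,0,0]]]}}

```text
time_s: 3.65
tool_pos: [0.48, -0.0626, 0.0748]
tool_rot: [179.9, 0.1, 116.8]
force: [-0.9, -0.3, -0.3]
grip_width: 0.0871
```

```bash
python3 -c "
from m import *
goto((.4795,-.062,.07),117)"
```

```text
t 3.65 at [ 0.48   -0.0626  0.0748] [1.7993e+02 7.0000e-02 1.1678e+02] F [-0.9 -0.3 -0.3] w 0.0871
shift cm [ 0.08 -0.02  0.48] turn [ 0.07  0.07 -0.22]
```

Call:
{"op": "servo_tool", "data": {"plan": [[1,[0,0,0.4],[0,0,0]],[0.1,[0,0,0],[0,0,0]],[0.1,[0,0,0],[0,0,0]],[0.1,[0,0,0],[0,0,0]],[0.1,[0,0,0],[0,0,0]],[0.1,[0,0,0],[0,0,0]],[0,[0,0,0],[0,0,0]],[0,[0,0,0],[0,0,0]]], "force": 40}}

```text
time_s: 4.32
tool_pos: [0.4831, -0.0625, 0.0746]
tool_rot: [179.6, 0.2, 116.8]
force: [0.5, -0.1, -0.7]
grip_width: 0.0484
```

```bash
python3 -c "
from m import *
goto((.4795,-.062,.07),117)
T,o=tool();print(o['wrist_torque'])"
```

```text
t 4.32 at [ 0.4831 -0.0625  0.0746] [1.7963e+02 1.7000e-01 1.1679e+02] F [ 0.5 -0.1 -0.7] w 0.0484
shift cm [ 0.21 -0.3   0.46] turn [ 0.37  0.17 -0.21]
[-0.12732005  0.00334322 -0.01729785]
```

Call:
{"op": "servo_tool", "data": {"plan": [[0,[0.15,-0.3,0.3],[0.3,0.1,0]],[0,[0.02,-0.05,0.05],[0,0,0]],[0,[0.02,-0.05,0.05],[0,0,0]],[0,[0.02,-0.05,0.05],[0,0,0]],[0,[0.02,-0.05,0.05],[0,0,0]],[0,[0.02,-0.05,0.05],[0,0,0]],[0,[0,0,0],[0,0,0]]]}}

```text
time_s: 4.9
tool_pos: [0.4774, -0.0627, 0.0695]
tool_rot: [179.8, 0.1, 116.8]
force: [0.1, -0.4, 0.5]
grip_width: 0.0157
```

```bash
python3 -c "
from m import *
goto((.4795,-.062,.07),117)
T,o=tool();print(o['wrist_torque'])"
```

```text
t 4.9 at [ 0.4774 -0.0627  0.0695] [1.7985e+02 8.0000e-02 1.1679e+02] F [ 0.1 -0.4  0.5] w 0.0157
shift cm [-0.03  0.22 -0.05] turn [ 0.15  0.08 -0.21]
[-0.07041747  0.02271759  0.05512738]
```

Call:
{"op": "servo_tool", "data": {"plan": [[0,[0,0,0],[0,0,0]],[0,[0,0,0],[0,0,0]],[0,[0,0,-1.5],[0,0,0]],[0,[0.02,-0.05,-2],[0,0,0]],[0,[0.02,-0.05,-2],[0,0,0]],[0,[0.02,-0.05,-1.5],[0,0,0]],[0,[0.02,-0.05,0],[0,0,0]]]}}

```text
time_s: 5.48
tool_pos: [0.4763, -0.0628, 0.1404]
tool_rot: [179.7, 0.3, 116.8]
force: [1.0, -0.8, -0.9]
grip_width: 0.0158
```

```bash
python3 -c "
from m import *
goto((.4928,.1116,.14),117)
T,o=tool();print(o['wrist_torque'])"
```

```text
t 5.48 at [ 0.4763 -0.0628  0.1404] [179.73   0.27 116.78] F [ 1.  -0.8 -0.9] w 0.0158
shift cm [1.483e+01 9.330e+00 1.000e-02] turn [ 0.27  0.27 -0.22]
[-0.05440453 -0.00392994 -0.01984838]
```

Call:
{"op": "servo_tool", "data": {"plan": [[0,[3.2,2.0,0],[0.3,0.3,0]],[0,[3.2,2.0,0],[0,0,0]],[0,[3.2,2.0,0],[0,0,0]],[0,[3.2,2.0,0],[0,0,0]],[0,[1.6,1.0,0],[0,0,0]],[0,[0.02,-0.05,0],[0,0,0]]]}}

```text
time_s: 5.98
tool_pos: [0.4905, 0.11, 0.136]
tool_rot: [-179.9, -0.1, 116.3]
force: [-0.2, 0.8, -1.0]
grip_width: 0.0158
```

```bash
python3 -c "
from m import *
goto((.4928,.1116,.12),117)
s=cam('side');c=cam('scene')
cv2.imwrite('pics/s3.png',np.hstack([cv2.resize(s['image'][140:260,180:300],(400,400),interpolation=2),cv2.resize(c['image'][130:220,190:280],(400,400),interpolation=2)]))
T,o=tool(); tip=(T@[0,0,-.0625*-1,1])[:3]; print(tip,proj(s,tip),proj(c,tip)); print(red(s,(225,195,255,230),.035))
"
```

```text
t 5.98 at [0.4905 0.11   0.136 ] [-1.7987e+02 -9.0000e-02  1.1629e+02] F [-0.2  0.8 -1. ] w 0.0158
shift cm [0.04 0.28 1.6 ] turn [-0.13 -0.1  -0.71]
[0.48990047 0.10554848 0.07339154] (np.float64(239.82414656527817), np.float64(194.11108350216256)) (np.float64(231.1350832898251), np.float64(170.95461606599656))
red 237.5 211.0 4 3 0
[0.49322903 0.10969483 0.035     ]
```

View pics/s3.png

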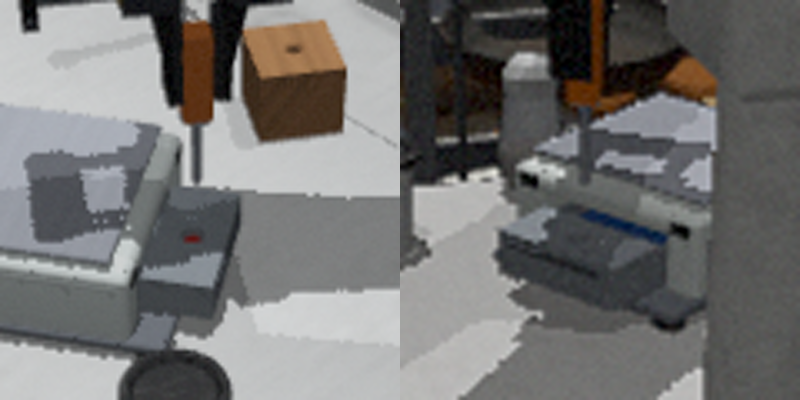

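The side view shows the pin hanging straight, tip at about (196,182) and hole at (193,239). In the scene view the tip is over the tray. The tip is within about 1 px of where the arm pose predicts, so I'll correct a few mm and go down.

```bash
python3 -c "
from m import *
goto((.4926,.1118,.115),117)
s=cam('side');print('standhole',onplane(s,267.9,154.1,.052),'mouth',onplane(s,237.9,211.5,.04))
goto((.4926,.1118,.115),117)
"
```

```text
t 6.08 at [0.4901 0.1056 0.1359] [-1.7976e+02 -2.0000e-02  1.1606e+02] F [ 0.6 -1.1 -0.4] w 0.0159
shift cm [0.44 0.5  2.09] turn [-0.24 -0.02 -0.94]
standhole [ 0.47896016 -0.0648151   0.052     ] mouth [0.49044132 0.1161749  0.04      ]
t 6.13 at [0.4905 0.104  0.1363] [-1.7979e+02  1.0000e-02  1.1591e+02] F [ 0.4 -0.6  0.2] w 0.0159
shift cm [0.61 0.53 2.12] turn [-0.21  0.01 -1.09]
```

Call:
{"op": "servo_tool", "data": {"plan": [[0,[0.75,0.5,1.0],[-0.2,0,-1.0]],[0,[0.1,0,0.8],[0,0,0]],[0,[0,0,0],[0,0,0]],[0,[0,0,0],[0,0,0]]]}}

```text
time_s: 6.47
tool_pos: [0.491, 0.1085, 0.1152]
tool_rot: [-179.9, 0.1, 116.5]
force: [0.5, -0.1, -0.4]
grip_width: 0.0157
```

```bash
python3 -c "
from m import *
goto((.4922,.113,.105),117)
"
```

```text
t 6.47 at [0.491  0.1085 0.1152] [-1.7991e+02  5.0000e-02  1.1649e+02] F [ 0.5 -0.1 -0.4] w 0.0157
shift cm [0.35 0.3  1.02] turn [-0.09  0.05 -0.51]
```

Call:
{"op": "servo_tool", "data": {"plan": [[0,[0.4,0.3,0.4],[0,0,-0.5]],[0,[0.06,0,0.2],[0,0,0]],[0,[0.06,0,0.1],[0,0,0]],[0,[0.04,0,0],[0,0,0]]]}}

```text
time_s: 6.8
tool_pos: [0.4912, 0.1135, 0.1072]
tool_rot: [-179.9, 0.1, 116.9]
force: [-0.0, 0.9, 0.1]
grip_width: 0.0161
```

```bash
python3 -c "
from m import *
goto((.4922,.113,.102),117)
"
```

```text
t 6.8 at [0.4912 0.1135 0.1072] [-1.7987e+02  6.0000e-02  1.1686e+02] F [-0.   0.9  0.1] w 0.0161
shift cm [-0.08  0.07  0.52] turn [-0.13  0.06 -0.14]
```

Call:
{"op": "servo_tool", "data": {"plan": [[0,[0,0.07,0.25],[0,0,0]],[0,[0,0,0.3],[0,0,0]],[0,[0.02,0,0.3],[0,0,0]]]}}

```text
time_s: 7.05
tool_pos: [0.4926, 0.1144, 0.099]
tool_rot: [-180.0, 0.1, 116.9]
force: [0.6, 0.2, -0.7]
grip_width: 0.0156
```

```bash
python3 -c "
from m import *
goto((.4922,.113,.094),117)
s=cam('side');c=cam('scene')
cv2.imwrite('pics/s4.png',np.hstack([cv2.resize(s['image'][160:240,200:280],(400,400),interpolation=2),cv2.resize(c['image'][150:210,200:260],(400,400),interpolation=2)]))
"
```

```text
t 7.05 at [0.4926 0.1144 0.099 ] [-1.7999e+02  6.0000e-02  1.1687e+02] F [ 0.6  0.2 -0.7] w 0.0156
shift cm [-0.1 -0.1  0.5] turn [-0.01  0.06 -0.13]
```

View pics/s4.png

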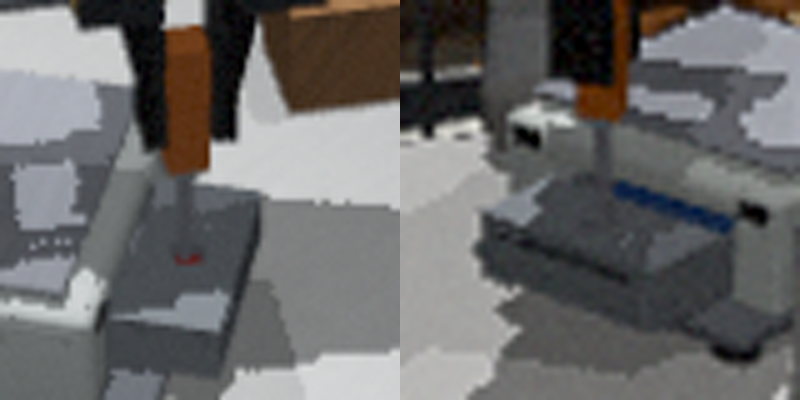

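The side view shows the tip at (185,258) with red visible either side and just below it, so it is over the hole. In the scene view the tip is centred on the tray.

Call:
{"op": "servo_tool", "data": {"plan": [[0,[-0.05,-0.05,0.2],[0,0,0]],[0,[0,0,0.2],[0,0,0]],[0,[0,0,0.2],[0,0,0]]]}}

```text
time_s: 7.4
tool_pos: [0.4922, 0.1138, 0.0931]
tool_rot: [-180.0, 0.0, 116.9]
force: [-1.3, -0.9, 3.9]
grip_width: 0.016
```

```bash
python3 -c "
from m import *
goto((.4922,.113,.090),117)
"
```

```text
t 7.4 at [0.4922 0.1138 0.0931] [-1.7997e+02  3.0000e-02  1.1688e+02] F [-1.3 -0.9  3.9] w 0.016
shift cm [-0.07 -0.03  0.31] turn [-0.03  0.03 -0.12]
```

Call:
{"op": "servo_tool", "data": {"plan": [[0,[0,0,0.2],[0,0,0]],[0,[0,0,0.12],[0,0,0]],[0,[0,0,0.05],[0,0,0]]]}}

```text
time_s: 7.65
tool_pos: [0.4922, 0.1138, 0.09]
tool_rot: [-180.0, -0.0, 116.9]
force: [-2.2, -0.8, 4.0]
grip_width: 0.0159
```

```bash
python3 -c "
from m import *
goto((.4922,.113,.090),117)
"
```

```text
t 7.65 at [0.4922 0.1138 0.09  ] [-179.96   -0.    116.87] F [-2.2 -0.8  4. ] w 0.0159
shift cm [-0.07 -0.04 -0.  ] turn [-0.04 -0.   -0.13]
```

Call:
{"op": "servo_tool", "data": {"plan": [[0,[0,0,0.15],[0,0,0]],[0,[0,0,0.1],[0,0,0]],[0,[0,0,0.03],[0,0,0]]]}}

```text
time_s: 7.9
tool_pos: [0.4923, 0.1139, 0.0891]
tool_rot: [-179.9, -0.1, 116.9]
force: [-2.7, -0.5, 8.6]
grip_width: 0.0162
```

```bash
python3 -c "
from m import *
goto((.4922,.113,.088),117)
"
```

```text
t 7.9 at [0.4923 0.1139 0.0891] [-1.7995e+02 -7.0000e-02  1.1687e+02] F [-2.7 -0.5  8.6] w 0.0162
shift cm [-0.08 -0.05  0.11] turn [-0.05 -0.07 -0.13]
```

Call:
{"op": "servo_tool", "data": {"plan": [[0,[0.09,-0.23,0.02],[0,0,0]],[0,[0.09,-0.23,0.03],[0,0,0]],[0,[0.09,-0.23,0.03],[0,0,0]]]}}

```text
time_s: 8.15
tool_pos: [0.4907, 0.1136, 0.0914]
tool_rot: [179.4, 0.1, 116.8]
force: [1.6, -0.8, 4.6]
grip_width: 0.0164
```

```bash
python3 -c "
from m import *
goto((.4922,.113,.088),117)
"
```

```text
t 8.15 at [0.4907 0.1136 0.0914] [1.7936e+02 1.5000e-01 1.1684e+02] F [ 1.6 -0.8  4.6] w 0.0164
shift cm [-0.12  0.1   0.35] turn [ 0.64  0.15 -0.16]
```

Call:
{"op": "servo_tool", "data": {"plan": [[0,[0.0,0.0,0.2],[0.6,0,0]],[0,[0,0,0.1],[0,0,0]],[0,[0.04,-0.1,0.1],[0,0,0]]]}}

```text
time_s: 8.4
tool_pos: [0.4911, 0.1139, 0.0889]
tool_rot: [179.8, 0.1, 116.8]
force: [-0.6, -0.9, 6.9]
grip_width: 0.016
```

```bash
python3 -c "
from m import *
goto((.4922,.113,.088),117)
"
```

```text
t 8.4 at [0.4911 0.1139 0.0889] [1.7979e+02 1.5000e-01 1.1683e+02] F [-0.6 -0.9  6.9] w 0.016
shift cm [-0.13  0.06  0.09] turn [ 0.21  0.15 -0.17]
```

Call:
{"op": "servo_tool", "data": {"plan": [[0,[0.1,-0.28,0.12],[0.2,0,0]],[0,[0.1,-0.28,0.12],[0.2,0,0]],[0,[0.1,-0.28,0.12],[0.2,0,0]]]}}

```text
time_s: 8.65
tool_pos: [0.4889, 0.1137, 0.0888]
tool_rot: [179.6, 0.4, 116.8]
force: [2.2, 0.0, 7.4]
grip_width: 0.0159
```

```bash
python3 -c "
from m import *
goto((.4922,.113,.088),117)
"
```

```text
t 8.65 at [0.4889 0.1137 0.0888] [179.64   0.36 116.82] F [2.2 0.  7.4] w 0.0159
shift cm [-0.21  0.26  0.08] turn [ 0.36  0.36 -0.18]
```

Call:
{"op": "servo_tool", "data": {"plan": [[0,[0.14,-0.36,0.1],[0.4,0.3,0]],[0,[0.14,-0.36,0.12],[0.2,0,0]],[0,[0.14,-0.36,0.12],[0.2,0,0]],[0,[0.14,-0.36,0.12],[0.2,0,0]]]}}

```text
time_s: 8.98
tool_pos: [0.4828, 0.1133, 0.0889]
tool_rot: [179.6, 0.4, 116.8]
force: [2.2, -0.5, 7.0]
grip_width: 0.0161
```

```bash
python3 -c "
from m import *
goto((.4922,.113,.088),117)
"
```

```text
t 8.98 at [0.4828 0.1133 0.0889] [179.59   0.38 116.81] F [ 2.2 -0.5  7. ] w 0.0161
shift cm [-0.45  0.83  0.1 ] turn [ 0.41  0.38 -0.19]
```

Call:
{"op": "servo_tool", "data": {"plan": [[0,[0.12,-0.4,0.12],[0.4,0.3,0]],[0,[0.12,-0.4,0.12],[0.2,0,0]],[0,[0.12,-0.4,0.12],[0.2,0,0]],[0,[0.12,-0.4,0.12],[0.2,0,0]],[0,[0.12,-0.4,0.12],[0.2,0,0]],[0,[0.12,-0.4,0.12],[0.2,0,0]]]}}

```text
time_s: 9.48
tool_pos: [0.4718, 0.1122, 0.0888]
tool_rot: [179.3, 0.4, 116.8]
force: [1.9, -0.3, 6.3]
grip_width: 0.0159
```

```bash
python3 -c "
from m import *
goto((.4412,.109,.088),117)
T,o=tool();print(o['qpos'].round(1))
"
```

```text
t 9.48 at [0.4718 0.1122 0.0888] [179.32   0.43 116.82] F [ 1.9 -0.3  6.3] w 0.0159
shift cm [ 1.1  -2.87  0.04] turn [ 0.68  0.43 -0.18]
[-44.1   4.1  28.5 116.7  -1.9  58.9  12.1]
```

Call:
{"op": "servo_tool", "data": {"plan": [[0,[0.12,-0.4,0.14],[0.6,0.3,0]],[0,[0.12,-0.4,0.13],[0.3,0.1,0]],[0,[0.12,-0.4,0.13],[0.3,0.1,0]],[0,[0.12,-0.4,0.13],[0.3,0.1,0]],[0,[0.12,-0.4,0.13],[0.3,0.1,0]],[0,[0.12,-0.4,0.13],[0.3,0.1,0]],[0,[0.12,-0.4,0.13],[0.3,0.1,0]],[0,[0.12,-0.4,0.13],[0.3,0.1,0]]]}}

```text
time_s: 10.15
tool_pos: [0.4577, 0.1108, 0.0887]
tool_rot: [179.7, -0.1, 116.9]
force: [2.5, 0.7, 7.9]
grip_width: 0.016
```

```bash
python3 -c "
from m import *
goto((.4412,.109,.088),117)
"
```

```text
t 10.15 at [0.4577 0.1108 0.0887] [ 1.7974e+02 -1.1000e-01  1.1687e+02] F [2.5 0.7 7.9] w 0.016
shift cm [ 0.59 -1.55  0.06] turn [ 0.26 -0.11 -0.13]
```

Call:
{"op": "servo_tool", "data": {"plan": [[0,[0.14,-0.4,0.1],[0.4,0,0]],[0,[0.14,-0.4,0.12],[0.3,0,0]],[0,[0.14,-0.4,0.12],[0.3,0,0]],[0,[0.14,-0.4,0.12],[0.3,0,0]],[0,[0.14,-0.4,0.12],[0.3,0,0]],[0,[0.14,-0.4,0.12],[0.3,0,0]]]}}

```text
time_s: 10.65
tool_pos: [0.4458, 0.1103, 0.0887]
tool_rot: [-180.0, 0.2, 116.9]
force: [2.7, -0.5, 7.5]
grip_width: 0.0159
```

```bash
python3 -c "
from m import *
goto((.4412,.109,.088),117)
T,o=tool();print(o['qpos'].round(1))
"
```

```text
t 10.65 at [0.4458 0.1103 0.0887] [-179.96    0.25  116.86] F [ 2.7 -0.5  7.5] w 0.0159
shift cm [ 0.09 -0.47  0.07] turn [-0.04  0.25 -0.14]
[-44.8   1.2  27.9 119.3  -0.4  59.6  10.1]
```

Call:
{"op": "servo_tool", "data": {"plan": [[0,[0.14,-0.35,0.1],[0,0,0]],[0,[0.14,-0.35,0.12],[0.2,0,0]],[0,[0.12,-0.3,0.12],[0.2,0,0]],[0,[0.1,-0.28,0.12],[0.2,0,0]]]}}

```text
time_s: 10.98
tool_pos: [0.4423, 0.1103, 0.0888]
tool_rot: [179.4, 0.6, 116.9]
force: [2.3, 0.1, 6.3]
grip_width: 0.0159
```

Call:
{"op": "servo_tool", "data": {"plan": [[0,[0.11,-0.3,0.12],[0.2,0,0]],[0,[0.11,-0.3,0.12],[0.2,0,0]]]}}

```text
time_s: 11.15
tool_pos: [0.4418, 0.1104, 0.0889]
tool_rot: [179.2, 0.8, 116.9]
force: [4.3, -0.9, 6.5]
grip_width: 0.0162
```

Call:
{"op": "servo_tool", "data": {"plan": [[0,[0.13,-0.35,0.12],[0.8,0.6,0]],[0,[0.15,-0.4,0.12],[0.6,0.3,0]],[0,[0.15,-0.4,0.12],[0.4,0.3,0]]]}}

```text
time_s: 11.4
tool_pos: [0.4387, 0.1102, 0.089]
tool_rot: [179.9, -0.1, 116.9]
force: [7.2, -0.2, 2.2]
grip_width: 0.0156
```

```bash
python3 -c "
from m import *
goto((.4412,.109,.088),117)
s=cam('side');c=cam('scene')
cv2.imwrite('pics/s5.png',np.hstack([cv2.resize(s['image'][160:270,180:290],(400,400),interpolation=2),cv2.resize(c['image'][150:230,190:270],(400,400),interpolation=2)]))
"
```

```text
t 11.4 at [0.4387 0.1102 0.089 ] [ 1.7988e+02 -8.0000e-02  1.1693e+02] F [ 7.2 -0.2  2.2] w 0.0156
shift cm [-0.22  0.16  0.1 ] turn [ 0.12 -0.08 -0.07]
```

View pics/s5.png

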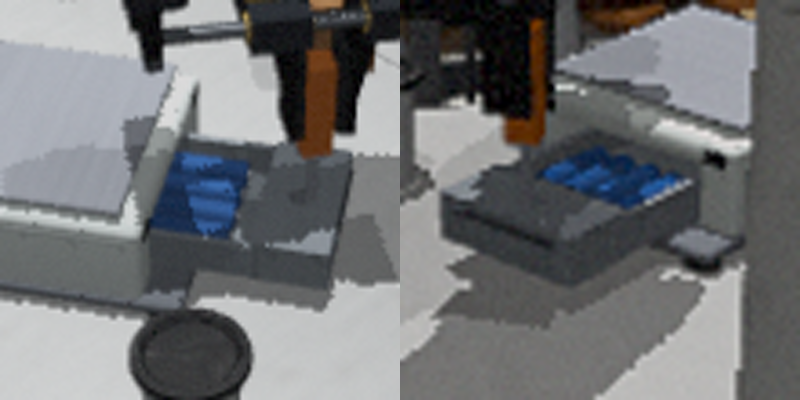

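The tray is well out in both views, with blue batteries exposed. The jump in Fx to 7 N indicates the hard stop. I'll take off the side load and lift straight out.

Call:
{"op": "servo_tool", "data": {"plan": [[0,[0,0.1,0.0],[0,0,0]],[0,[-0.05,0.1,-0.2],[0,0,0]],[0,[0,0,-0.2],[0,0,0]]]}}

```text
time_s: 11.75
tool_pos: [0.4404, 0.1103, 0.0926]
tool_rot: [180.0, -0.1, 116.9]
force: [1.4, -0.3, 1.2]
grip_width: 0.0156
```

```bash
python3 -c "
from m import *
goto((.4440,.110,.11),117)
"
```

```text
t 11.75 at [0.4404 0.1103 0.0926] [ 1.7999e+02 -9.0000e-02  1.1689e+02] F [ 1.4 -0.3  1.2] w 0.0156
shift cm [-0.19  0.3  -1.74] turn [ 0.01 -0.09 -0.11]
```

Call:
{"op": "servo_tool", "data": {"plan": [[0,[-0.03,0.06,-0.4],[0,0,0]],[0,[0,0,-0.6],[0,0,0]],[0,[0,0,-1.2],[0,0,0]],[0,[0,0,-2],[0,0,0]],[0,[0,0,-1.5],[0,0,0]],[0,[0,0,0],[0,0,0]]]}}

```text
time_s: 12.25
tool_pos: [0.4368, 0.1093, 0.1489]
tool_rot: [-179.4, -0.1, 116.9]
force: [0.9, -0.0, -1.4]
grip_width: 0.0159
```

```bash
python3 -c "
from m import *
goto((.4774,-.0627,.145),117)
s=cam('side');c=cam('scene')
T,o=tool()
for k,z in(('tip',.0625),('htop',-.0385),('hbot',.0175)):
  p=(T@[0,0,z,1])[:3]; print(k,p,np.round(proj(s,p),1),np.round(proj(c,p),1))
cv2.imwrite('pics/s6.png',np.hstack([cv2.resize(s['image'][140:260,180:300],(400,400),interpolation=2),cv2.resize(c['image'][120:220,170:270],(400,400),interpolation=2)]))
"
```

```text
t 12.25 at [0.4368 0.1093 0.1489] [-1.7941e+02 -1.0000e-01  1.1692e+02] F [ 0.9 -0.  -1.4] w 0.0159
shift cm [-17.17  -4.17   0.4 ] turn [-0.59 -0.1  -0.08]
tip [0.43483719 0.10863178 0.08410693] [269.  196.2] [212.6 173. ]
htop [0.43611844 0.10908034 0.18509781] [270.5 148.8] [211.7 128.9]
hbot [0.43540804 0.10883163 0.12910286] [269.7 176. ] [212.2 153.9]
```

View pics/s6.png

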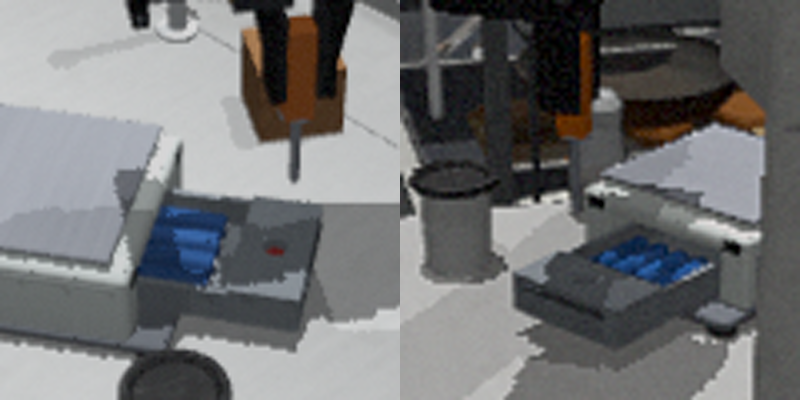

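The tray is out, with the hole at (275,250). The pin is held upright and clear of it, tip at (294,181). The black pot is where it was. Next is back to the stand.

Call:
{"op": "servo_tool", "data": {"plan": [[0,[-3.4,-0.8,0],[-0.6,0,0]],[0,[-3.4,-0.8,0],[0,0,0]],[0,[-3.4,-0.8,0],[0,0,0]],[0,[-3.4,-0.8,0],[0,0,0]],[0,[-2.5,-0.6,0],[0,0,0]],[0,[-0.5,0,0],[0,0,0]],[0,[0,0,0],[0,0,0]]]}}

```text
time_s: 12.93
tool_pos: [0.4718, -0.0612, 0.1375]
tool_rot: [-179.1, -0.3, 117.3]
force: [-0.0, 0.5, -0.4]
grip_width: 0.016
```

```bash
python3 -c "
from m import *
s=cam('side'); a=red(s,(250,205,275,225),.04); print('mouth now',a)
goto((.4774,-.0627,.128),117)
print('before',onplane(s,237.5,211,.04), np.linalg.norm(a-onplane(s,237.5,211,.04)))
"
```

```text
red 262.2857142857143 214.57142857142858 7 3 1
mouth now [0.44506251 0.11148552 0.04      ]
t 12.98 at [ 0.4714 -0.0608  0.1373] [-179.06   -0.3   117.38] F [ 0.  -0.4 -1.4] w 0.0157
shift cm [-0.45  0.46  0.92] turn [-0.94 -0.3   0.38]
before [0.49155719 0.11505938 0.04      ] 0.04663183860286485
```

Call:
{"op": "servo_tool", "data": {"plan": [[0,[-0.4,0.5,0.6],[-0.9,-0.3,0.4]],[0,[0,0,0.2],[0,0,0]],[0,[0,0,0],[0,0,0]]]}}

```text
time_s: 13.23
tool_pos: [0.4757, -0.058, 0.1269]
tool_rot: [-179.8, -0.2, 117.2]
force: [-0.4, 0.3, 0.0]
grip_width: 0.016
```

```bash
python3 -c "
from m import *
goto((.4774,-.0627,.12),117)
"
```

```text
t 13.23 at [ 0.4757 -0.058   0.1269] [-179.77   -0.18  117.21] F [-0.4  0.3  0. ] w 0.016
shift cm [-0.5  -0.06  0.68] turn [-0.23 -0.18  0.21]
```

Call:
{"op": "servo_tool", "data": {"plan": [[0,[-0.5,0,0.2],[-0.2,-0.2,0.2]],[0,[-0.1,0,0],[0,0,0]],[0,[-0.05,0,0],[0,0,0]]]}}

```text
time_s: 13.48
tool_pos: [0.4778, -0.0606, 0.1241]
tool_rot: [-179.9, -0.1, 117.3]
force: [-0.6, -0.5, -0.4]
grip_width: 0.0156
```

```bash
python3 -c "
from m import *
goto((.4774,-.0627,.12),117)
"
```

```text
t 13.48 at [ 0.4778 -0.0606  0.1241] [-1.7989e+02 -8.0000e-02  1.1734e+02] F [-0.6 -0.5 -0.4] w 0.0156
shift cm [-0.17 -0.13  0.41] turn [-0.11 -0.08  0.34]
```

Call:
{"op": "servo_tool", "data": {"plan": [[0,[-0.22,-0.13,0.3],[0,0,0.3]],[0,[-0.06,0,0.4],[0,0,0]],[0,[-0.04,0,0.4],[0,0,0]],[0,[0,0,0.3],[0,0,0]]]}}

```text
time_s: 13.82
tool_pos: [0.4789, -0.0638, 0.1099]
tool_rot: [180.0, -0.1, 117.1]
force: [0.5, -0.8, -0.7]
grip_width: 0.0157
```

```bash
python3 -c "
from m import *
goto((.4774,-.0627,.0695),117)
"
```

```text
t 13.82 at [ 0.4789 -0.0638  0.1099] [ 1.8000e+02 -6.0000e-02  1.1708e+02] F [ 0.5 -0.8 -0.7] w 0.0157
shift cm [ 0.16 -0.08  4.04] turn [ 0.   -0.06  0.08]
```

Call:
{"op": "servo_tool", "data": {"plan": [[0,[0.08,-0.08,0.4],[0,0,0]],[0,[0,0,0.4],[0,0,0]],[0,[0,-0.03,0.3],[0,0,0]]]}}

```text
time_s: 14.07
tool_pos: [0.4772, -0.0636, 0.0974]
tool_rot: [-180.0, -0.1, 117.1]
force: [0.9, -0.4, 0.1]
grip_width: 0.0156
```

```bash
python3 -c "
from m import *
goto((.4774,-.0627,.0695),117)
"
```

```text
t 14.07 at [ 0.4772 -0.0636  0.0974] [-1.7997e+02 -7.0000e-02  1.1705e+02] F [ 0.9 -0.4  0.1] w 0.0156
shift cm [0.07 0.06 2.79] turn [-0.03 -0.07  0.05]
```

In the hole (tip about 35 mm above the counter, no force). Going on down.

Call:
{"op": "servo_tool", "data": {"plan": [[0,[0.07,0.03,0.5],[0,0,0]],[0,[0,-0.03,0.6],[0,0,0]],[0,[0,-0.03,0.6],[0,0,0]],[0,[0,-0.03,0.4],[0,0,0]]]}}

```text
time_s: 14.4
tool_pos: [0.4765, -0.063, 0.0743]
tool_rot: [180.0, -0.1, 117.1]
force: [0.8, 1.3, -0.5]
grip_width: 0.0159
```

```bash
python3 -c "
from m import *
goto((.4774,-.0627,.0695),117)
"
```

```text
t 14.4 at [ 0.4765 -0.063   0.0743] [ 1.7999e+02 -6.0000e-02  1.1706e+02] F [ 0.8  1.3 -0.5] w 0.0159
shift cm [-0.02  0.1   0.48] turn [ 0.01 -0.06  0.06]
```

Call:
{"op": "servo_tool", "data": {"plan": [[0,[0,0.05,0.25],[0,0,0]],[0,[0,0,0.2],[0,0,0]],[0,[0,0,0.15],[0,0,0]]]}}

```text
time_s: 14.65
tool_pos: [0.4767, -0.0627, 0.0693]
tool_rot: [-179.9, -0.2, 117.1]
force: [-8.6, 2.2, 26.8]
grip_width: 0.0159
```

```bash
python3 -c "
from m import *
goto((.4774,-.0627,.0695),117)
"
```

```text
t 14.65 at [ 0.4767 -0.0627  0.0693] [-179.9    -0.18  117.07] F [-8.6  2.2 26.8] w 0.0159
shift cm [-0.03  0.06 -0.02] turn [-0.1  -0.18  0.07]
```

Call:
{"op": "servo_tool", "data": {"plan": [[0,[0,0.02,-0.03],[0,0,0]],[0.4,[0,0,0],[0,0,0]],[0.6,[0,0,0],[0,0,0]],[0.8,[0,0,0],[0,0,0]],[1,[0,-0.03,0],[0,0,0]],[1,[0,-0.03,0],[0,0,0]],[1,[0,-0.03,0],[0,0,0]],[1,[0,-0.03,0],[0,0,0]],[1,[0,-0.03,0],[0,0,0]]]}}

```text
time_s: 15.4
tool_pos: [0.476, -0.0636, 0.0699]
tool_rot: [-179.9, -0.2, 117.1]
force: [0.9, 0.5, 0.5]
grip_width: 0.0613
```

```bash
python3 -c "
from m import *
goto((.4774,-.0627,.17),117)
"
```

```text
t 15.4 at [ 0.476  -0.0636  0.0699] [-1.7993e+02 -1.6000e-01  1.1706e+02] F [0.9 0.5 0.5] w 0.0613
shift cm [  0.05   0.15 -10.01] turn [-0.07 -0.16  0.06]
```

Jaws are clear. I'll lift, then back off towards +y for a wrist view of both the tray and the stand.

Call:
{"op": "servo_tool", "data": {"plan": [[1,[0,0,-2],[0,0,0]],[1,[0,0,-4],[0,0,0]],[1,[0,0,-4],[0,0,0]],[1,[0,0,-4],[0,0,0]],[1,[0,0,-3],[0,0,0]],[1,[3.5,0.5,0],[0,0,0]],[1,[3.5,0.5,0],[0,0,0]],[1,[2.5,0.5,0],[0,0,0]],[1,[0,0,0],[0,0,0]],[1,[0,0,0],[0,0,0]]]}}

```text
time_s: 16.23
tool_pos: [0.4446, 0.0289, 0.2491]
tool_rot: [-180.0, -0.2, 116.7]
force: [-0.5, 0.2, -0.2]
grip_width: 0.0868
```

```bash
python3 - <<'E'
from m import *
goto((.4774,.04,.24),117)
w=cam('wrist'); s=cam('side')
a=np.array([.4929,.1116,.04]); d=np.array([-.996,-.087,0])*.048
print('expected out px',proj(w,a+d))
p=proj(w,a+d); b=[int(p[0]-25),int(p[1]-25),int(p[0]+25),int(p[1]+25)]
try: q=red(w,b,.04); print(q, (q-a)@d/.048)
except Exception as e: print(e)
h=cv2.cvtColor(s['image'],cv2.COLOR_BGR2HSV).astype(int); m=(h[...,0]<20)&(h[...,0]>3)&(h[...,1]>150); m[:,:255]=0;m[:,285:]=0
v,u=np.nonzero(m[120:150]); print('pin handle side: top row',120+v.min(),'cols',u[v==v.min()].min(),u[v==v.min()].max())
x=cv2.resize(s['image'][110:280,140:310],(400,400),interpolation=2)
cv2.imwrite('pics/end.png',np.hstack([x,cv2.resize(w['image'],(533,400))[:,:400]]))
s0=cv2.imread('pics/side0.png'); d=cv2.absdiff(s0,s['image']).max(2)
for n,(x0,y0,x1,y1) in dict(mustard=(232,108,264,140),pepper=(215,245,252,290),mill=(148,222,180,272),pin=(258,125,280,150)).items(): print(n,(d[y0:y1,x0:x1]>60).mean().round(3))
E
```

```text
t 16.23 at [0.4446 0.0289 0.2491] [-1.7999e+02 -1.7000e-01  1.1667e+02] F [-0.5  0.2 -0.2] w 0.0868
shift cm [-0.48  3.43  0.91] turn [-0.01 -0.17 -0.33]
expected out px (np.float64(288.455964152502), np.float64(113.97000476215325))
red 288.968253968254 113.6984126984127 63 8 8
[0.44550764 0.10799769 0.04      ] 0.04751618806552608
pin handle side: top row 130 cols 270 271
mustard 0.0
pepper 0.0
mill 0.0
pin 0.0
```

View pics/end.png

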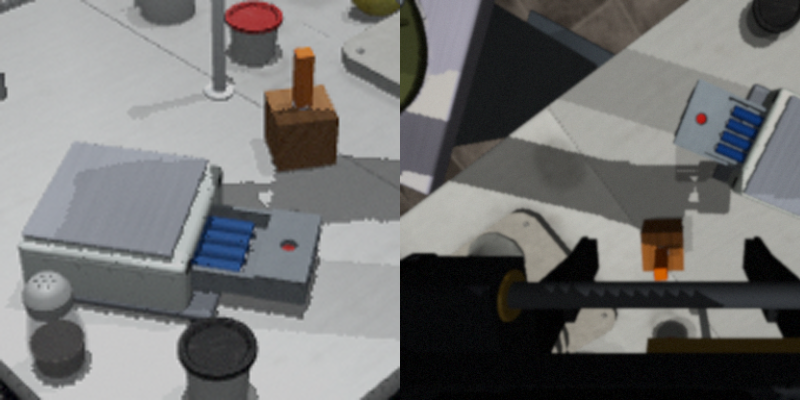

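The tray is fully out: its hole is 47.5 mm from where it started. The pin is upright in its stand with its handle at (303,75), pixel-identical to the start, and the bystanders have not moved.

```bash
python3 -c "
from cell import env
print(env.sign_off())"
```

```text
the job is handed in; nothing more can be done
None
```

The job is handed in. I took the pin from its stand, held the button down to its bottom stop (about 6–8 N), and pushed the tray out until it met the hard stop. I then put the pin back in its stand, right down. It took about 16 s of the 58 s allowed.

**Last checks:**
- **Tray:** the wrist camera put the hole 47.5 mm from its closed position, and the side camera 46.6 mm. Both agree with the full 48 mm to within their accuracy, and the side force rose sharply at the stop.
- **Pin:** in the side camera it looks the same as at the start. The gripper let go at about the height it first gripped at (69.3 mm against 69.5 mm).
- **Bystanders:** the mustard pot, pepper pot and mill showed no change in the side view. The press was not compared, and I kept the gripper clear of it.
- **Gripper:** open and raised clear of everything.

**Forces:** the highest side force I read on the scale was about 7 N, below the 15 N latch limit. The button force read only 2 N at the end, after the hard stop had been met. Seating the pin in the stand read about 27 N for a moment, below the 40 N limit but firmer than I intended.

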